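Weigh the tea tin and stow it in the display carousel

ROBOT

A 7-joint arm with a two-finger parallel gripper is mounted at the origin on the work surface. World frame = base frame: x ahead of the robot, y to its left, z up, the work surface at z = 0. Lengths are in m, angles in degrees, forces in N, time in s.
With the tool pointing down it reaches from about 0.425 to 0.825 m from the base axis. Payload 3.6 kg.
Tool frame: the origin (TCP) lies midway between the tips of the shut fingers; the grasp point (between the pads) lies behind it (arm.tcp_to_grasp is the z of the grasp point in the tool frame, in m); z points along the fingers, y is the direction in which the jaws open and shut (so a half turn about z gives the same grasp; the last joint's range is limited). The gripper opens to 93 mm and grips with 3 to 60 N. Pads are 15 mm wide; open, the fingers measure 128 mm over their backs; the gripper's body (75 mm by 188 mm) begins 65 mm behind the grasp point.
Start: joints at [66.033, 35.231, -0.722, 81.555, 0.464, 63.22, -2.315], TCP at [0.248, -0.601, 0.219] pointing down, gripper open.
Joint ranges: [-178.69, 178.69], [-17.37, 117.87], [-77.05, 75.6], [15.02, 138.74], [-78.02, 258.01], [0.78, 113.62], [-162.83, 162.83]. Speed limits (degrees/s): [159.86, 159.86, 180, 180, 180, 180, 180].

INTERFACE

Orientations are given as [roll, pitch, yaw] about the fixed x, y, z axes, in that order (R = Rz(yaw) Ry(pitch) Rx(roll)).
In Python, from cell import get_state, optics, arm gives the robot as it stands.
- The arm moves only by the tool arm_command, never from a script. Its argument "plan" is one flat list of numbers, 6 for each row, row after row: the shift along the world's x, y, z in m, then the turn, a rotation vector about the world's x, y, z in rad. In form: [tx, ty, tz, wx, wy, wz, tx, ty, tz, wx, wy, wz, ...]. A call has 1 to 20 rows; each row is the pose to reach, as a shift and turn from the pose commanded when the call began; what a row does not reach only later rows make up. A row lasts 1/12 s, in which the tool goes at most 41.7 mm and 7.16 degrees, less where a joint would pass 70% of its speed; a pose out of reach is approached as far as the arm can. A call with a gripper value outside its range is refused whole. "fingers" is the closure, from 0 (fully open) to 1 (shut), set as the call begins (left out, the last holds). The fingers move at their own pace and stop on an object; "squeeze" is the grip in N (left out, the last holds). Time passes only in rows, so rows that repeat a pose let the fingers close. It gives the time, the measured TCP pose, the force and the opening at its end, in the units of the state.
- get_state(): the state, without advancing time (a new reading comes with each control period).
- optics.capture(name): name is "scene" or "top" or "wrist"; returns a dict with "color" (420x560x3 uint8, blue, green, red), "mtx" (3x3 intrinsics, pixels), "rvec" (rotation vector, rad) and "tvec" (3), from world to camera coordinates, as OpenCV has them. Camera axes: x right, y down, z forward; pixel columns grow to the right and rows downward; lengths in m; the calibration is good to about 2 mm. A picture is of the moment at which its call begins. There is no depth.
- arm.sign_off(): hands the job in, once; it reports no verdict.
The state is a dict: "clock": time; "q": joint angles; "qvel": joint speeds; "tau": joint torques, N m; "tcp_pos": TCP position; "orientation": TCP orientation; "ft_force": force on the tool from outside, world axes, zero at the start; "torque": the same for the moment, N m; "gripper_width": opening from 0.0 (shut) to 1.0 (fully open).
Only numpy, scipy, OpenCV 4.12 (cv2) and the standard library are available. Lean on these libraries where they do the work, as an engineer would, in place of code of your own. Each camera call takes 0.05 s, during which the arm holds its last target.

TASK

First turn the round wooden carousel until the open end of its empty straight-walled bay points at the steel-topped pointer on its foot, and let go of it. Then take the rectangular tea tin from its rack, stand it on the scale's sprung pan and let go so it can be weighed, and finally stow it upright in the bay, wholly between the two walls and standing on the deck, with the bay still at the pointer. Set the tin down rather than dropping it, and leave the other wares where they are.

Things in the scene. Friction and masses are not known exactly. Their poses are not given: they have to be found in the camera images.
- tin_center (a point): Centre (half-way up) of the tea tin: plain steel box 56 mm long (its x), 40 mm wide (y), 76 mm tall (z, up), 0.2 to 0.4 kg. It stands in one slot of the rack with its length across the slot: the rack's walls hem in its end faces, so there it can be gripped only on its 40 mm width, along the slot. A round tin of the same steel stands in the other slot.
- tin: The same tin: origin at the centre of its underside, 38 mm below tin_center, same axes. Either way round in the bay is right.
- rack: Fixed wooden rack beside the carousel (either side; the scale is on the other), origin at its centre at table height. Base 164 (x) x 80 (y) x 8 mm. Three walls 8 mm thick, 70 mm long (y), tops 76 mm above the table, at x = -78, 0, +78 mm form two slots 70 mm wide along y, open at both ends and on top; slot centres x = -39 and +39 mm, floors 8 mm above the table.
- scale: Counter scale: fixed white body 130 x 130 x 36 mm, origin at the centre of its underside on the table, with a sprung aluminium pan above.
- pan_top (a point): Centre of the upper face of the scale's pan (z up), a plain square aluminium plate 130 x 130 x 6 mm, top 74 mm above the table when empty. It slides straight down on a spring.
- pan (a joint): How far the pan has sunk, m: 0 empty, at most 0.025. It starts to move at about 0.5 N, then sinks 4 mm per newton; the tin alone sinks it about 7 to 14 mm.
- carousel: Wooden carousel: fixed foot, origin on the vertical turning axis at table height; its -x axis points to the index pointer. On it turns a round deck, 300 mm diameter, top 28 mm above the table, with a straight-walled bay, two fixed round cups (80 mm wide, tops 94 mm above the table, centred 100 mm from the axis at 125 degrees either side of the bay) and a hub knob (28 mm wide, 30 mm high).
- bay (a point): Centre of the empty bay's floor, on the deck, 97 mm from the axis; x points radially outward along the bay, z up. Two parallel walls 8 mm thick, 100 mm long (47 to 147 mm from the axis), 50 mm apart, tops 102 mm above the table; open at both ends and on top. No finger fits beside the tin in it: the tin goes in lengthwise, gripped on its ends. Closed fingers fit in the empty bay and can push either wall.
- bay_mouth (a point): Middle of the open rim end of the bay, at deck height, 147 mm from the turning axis (50 mm outward from bay).
- mark (a point): Inner tip of the index pointer, a wooden block 22 mm high, 50 mm long, 30 mm wide with a steel strip along its top, pointing at the axis, on the carousel's foot, just outside the rim, on the robot's side. This point is 166 mm from the axis, 30 mm above the table; x points from here to the axis. With the bay exactly at the pointer, bay_mouth is 19 mm from it horizontally.
- tray (a joint): Angle of the carousel's deck, rad, growing anticlockwise from above; 0 = bay directly away from the pointer, +pi or -pi = bay at the pointer. No stops; it turns with light drag (about 0.06 N m) and stays where it is left.
Mind the look-alikes: they are no part of the job. What is shaped like the tin but green, orange or red is not meant.

How it is judged (in metres and radians):
On the way, in this order (a step that is already met when the one before it is completed fails the run):
1. the bay's open end points at the pointer (within about 7 degrees), the carousel is still and untouched, and the tin has not been moved yet (horizontal distance between bay_mouth and mark below 0.027 m and velocity of joint tray between -0.05 and 0.05 rad/s and contact force between the fingers and carousel below 0.1 N and distance of tin_center from where it was at the start of the episode below 0.03 m), for 0.3 s.
2. the tin stands upright on the scale's pan, let go, with the pan sunk under its weight and at rest (value of joint pan above 0.003 m and velocity of joint pan between -0.02 and 0.02 m/s and contact force between tin and scale above 0.5 N and contact force between each of tin, scale and the fingers below 0.05 N and contact force between scale and the arm below 0.05 N and angle between tin_center's own z axis and vertical below 0.15 rad), for 0.3 s.
At the end, for the whole second after the job is handed in: The tin stands upright (within 6 degrees) on the carousel's deck between the bay's two walls, its ends not sticking out past the walls (centre within 24 mm of the bay's centre along it), at rest and released, and the bay's open end points at the pointer within about 7 degrees, the carousel at rest (horizontal distance between bay_mouth and mark below 0.027 m and velocity of joint tray between -0.05 and 0.05 rad/s and x of tin_center in the frame of bay between -0.024 and 0.024 m and y of tin_center in the frame of bay between -0.008 and 0.008 m and z of tin_center in the frame of bay between 0.034 and 0.042 m and angle between tin_center's own z axis and vertical below 0.1 rad and linear speed of tin below 0.02 m/s); the robot touches nothing.
It fails at once if the tin is dropped (falls free faster than 0.5 m/s) (linear speed of tin above 0.5 m/s and contact force between tin and the fingers below 0.05 N).
It fails at once if another ware is moved by more than 50 mm or tipped (distance of any of round_tin, glass_a, glass_b, mug, bowl, jar, cup, spoon from where it was at the start of the episode above 0.05 m or angle between any of round_tin, glass_a, glass_b, mug, bowl, jar, cup's own z axis and vertical above 0.5 rad).
It also fails if it takes over 72 s, if anything falls off the work surface, if the arm or the gripper's body presses on something with over 40 N, if the wrist force passes 120 N, or if a joint passes its speed limit or range.

## Working session

There is one attempt and no reset: what is moved stays moved. The work goes in short steps, Python scripts to look and compute and a tool call to move; the robot and the scene stay as the last step left them, time stands still between calls to the robot, and variables do not carry over. Pictures are saved under pics/ and viewed, and the job is handed in when it is done.

Besides the shell and the picture viewer there is one more tool, called as a command line: name --argument value ..., lists and objects as JSON in quotes. arm_command: Moves the arm, as the interface text tells. Its arguments: {"type":"object","properties":{"plan":{"type":"array"},"fingers":{"type":"number"},"squeeze":{"type":"number"}},"required":["plan"]}

```bash
mkdir -p pics; ls; python3 - <<'E'
from cell import get_state, optics, arm
import cv2
s=get_state(); print(s); print(arm.tcp_to_grasp)
for n in ["scene","top","wrist"]:
    c=optics.capture(n); cv2.imwrite(f"pics/{n}0.png",c["color"]); print(n,c["mtx"].tolist(),c["rvec"],c["tvec"])
E
```

```text
pics
{'clock': 0.0, 'q': array([66.03186382, 35.28851983, -0.72334046, 81.64196229,  0.46584257,
       63.22004067, -2.31469152]), 'qvel': array([ 0.06689454, -0.08034122, -0.0293706 ,  0.06086475, -0.00038173,
       -0.03319586, -0.01428992]), 'tau': array([ 3.90081004e-04, -4.58937407e+01,  2.09316979e-01, -1.65748322e+01,
       -6.10498851e-02,  2.03330372e-02,  2.31925787e-04]), 'tcp_pos': array([ 0.24791415, -0.59999273,  0.21748575]), 'orientation': array([-1.79852423e+02,  3.43592748e-03,  2.24548588e+01]), 'ft_force': array([ 0.44036633, -0.21820954, -0.0473839 ]), 'torque': array([-0.02843176, -0.04527422,  0.00080217]), 'gripper_width': 1.0028080479639732}
-0.0188
scene [[456.7255481744624, 0.0, 281.59557431206923], [0.0, 456.7255481744624, 214.21204828810522], [0.0, 0.0, 1.0]] [ 1.87390866  1.34843723 -0.67012513] [-0.05372927 -0.26559142  1.68098428]
top [[379.9224648379046, 0.0, 277.51172959545005], [0.0, 379.9224648379046, 206.21549856530262], [0.0, 0.0, 1.0]] [ 2.202381   -2.22501367  0.10416362] [-0.12630054  0.52450076  0.95648395]
wrist [[350.29930603331417, 0.0, 281.8283988505125], [0.0, 350.29930603331417, 214.81947554889268], [0.0, 0.0, 1.0]] [-2.40846317  1.61086638  0.23341559] [-0.64920018 -0.0341799   0.39069185]
```

View pics/scene0.png

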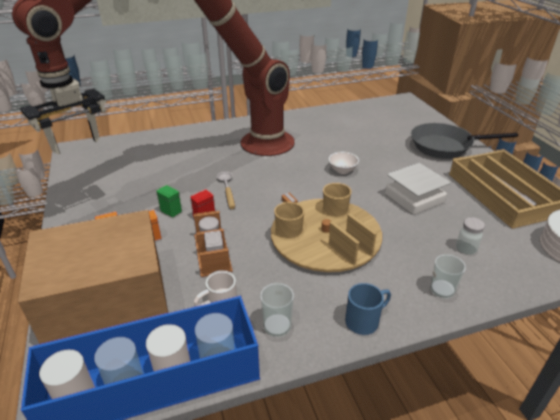

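View pics/top0.png

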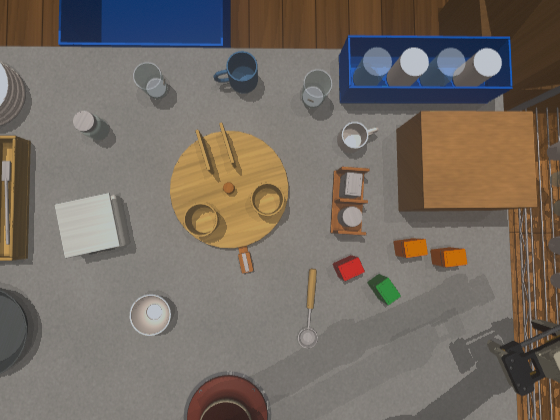

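View pics/wrist0.png

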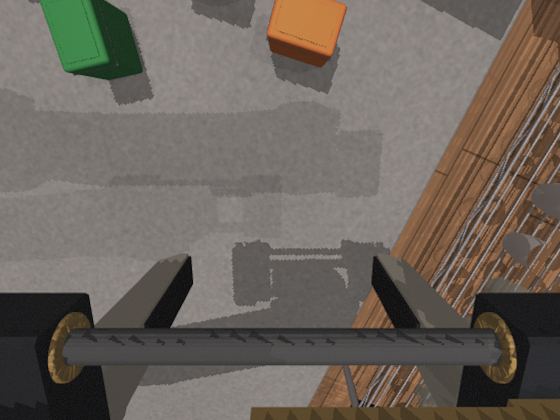

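The top view shows the carousel at about (229,188), with the bay pointing up and slightly left. The pointer is at (246,260). The rack is at (350,200) with the square tin in its upper slot at (353,184), and the scale is at (88,224). Next I'll enlarge these.

```bash
cat > h.py <<'E'
import numpy as np, cv2
from cell import get_state, optics, arm
def cap(n,name=None):
    c=optics.capture(n)
    if name: cv2.imwrite(f"pics/{name}.png",c["color"])
    return c
def ray(c,u,v,z):
    R=cv2.Rodrigues(np.array(c["rvec"]))[0]; t=np.array(c["tvec"]).ravel()
    p=cv2.undistortPoints(np.array([[[u,v]]],float),np.array(c["mtx"]),None)[0,0]
    d=R.T@np.array([p[0],p[1],1]); o=-R.T@t
    return o+d*(z-o[2])/d[2]
def proj(c,P):
    return cv2.projectPoints(np.array(P,float).reshape(-1,3),np.array(c["rvec"]),np.array(c["tvec"]),np.array(c["mtx"]),None)[0][:,0]
def crop(c,name,x0,y0,x1,y1,k):
    im=cv2.resize(c["color"][y0:y1,x0:x1],None,fx=k,fy=k,interpolation=cv2.INTER_CUBIC); cv2.imwrite(f"pics/{name}.png",im)
E
python3 - <<'E'
from h import *
c=cap("top"); 
crop(c,"c1",160,120,300,280,3.75); crop(c,"c2",320,155,380,245,6.6); crop(c,"c3",45,180,135,265,6)
E
```

```text
(no output)
```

View pics/c1.png

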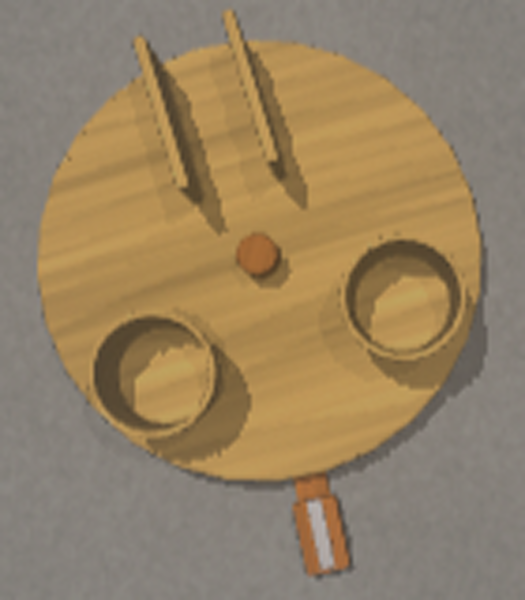

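View pics/c2.png

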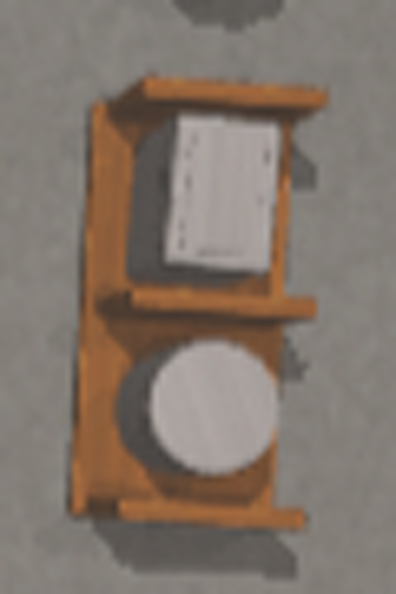

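View pics/c3.png

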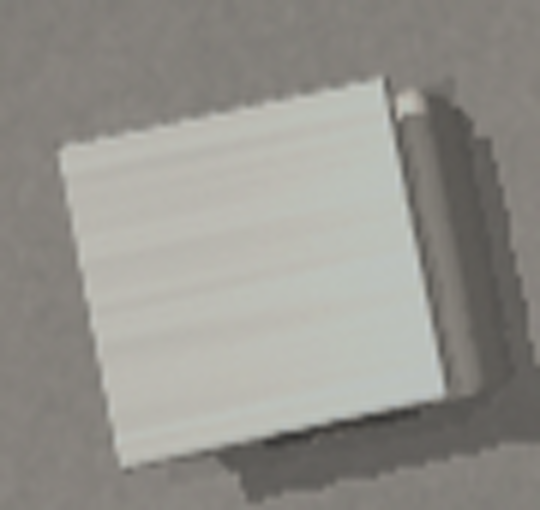

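```bash
python3 - <<'E'
from h import *
c=cap("top")
def f(pts,x0,y0,k,z): return np.array([ray(c,(u+.5)/k-.5+x0,(v+.5)/k-.5+y0,z)[:2] for u,v in pts])
np.set_printoptions(precision=4,suppress=True)
ang=lambda d:np.degrees(np.arctan2(d[1],d[0]))
d=f([(38,262),(481,262),(259,40),(259,481)],160,120,3.75,.028);C=d.mean(0);print("deck",C,d)
k=f([(258,251)],160,120,3.75,.058);print("knob",k)
p=f([(316,502),(327,567)],160,120,3.75,.03);print("ptr",p,ang(C-p[1]),ang(p[0]-p[1]),np.linalg.norm(p-C,axis=1))
w=f([(138,40),(184,188),(229,12),(275,160)],160,120,3.75,.102);print("walls",w,ang(w[0]-w[1]),ang(w[2]-w[3]),ang(w.mean(0)-C),np.linalg.norm(w.mean(0)-C))
t=f([(180,115),(280,122),(270,272),(165,263)],320,155,6.6,.084);print("tin",t,t.mean(0),[ (ang(t[(i+1)%4]-t[i]),np.linalg.norm(t[(i+1)%4]-t[i])) for i in range(4)])
r=f([(145,92),(326,100),(135,298),(316,310),(122,510),(304,520)],320,155,6.6,.076);print("rack",r,r.mean(0),ang(r[1]-r[0]),ang(r[3]-r[2]),ang(r[0]-r[4]),np.linalg.norm(r[0]-r[4]))
s=f([(60,148),(384,77),(445,397),(123,467)],45,180,6,.074);print("scale",s,s.mean(0),[ (ang(s[(i+1)%4]-s[i]),np.linalg.norm(s[(i+1)%4]-s[i])) for i in range(4)])
E
```

```text
deck [ 0.5671 -0.009 ] [[ 0.567   0.1388]
 [ 0.5649 -0.1581]
 [ 0.7172 -0.009 ]
 [ 0.4192 -0.0077]]
knob [[ 0.5702 -0.0104]]
ptr [[ 0.4048 -0.0457]
 [ 0.3617 -0.0527]] 12.008235618607578 9.240080481160824 [0.1663 0.21  ]
walls [[ 0.6983  0.0598]
 [ 0.6052  0.0314]
 [ 0.716   0.0032]
 [ 0.6225 -0.025 ]] 16.94261974490062 16.793390582309545 15.744763161955884 0.09707332738058602
tin [[ 0.6007 -0.2973]
 [ 0.598  -0.3342]
 [ 0.5429 -0.3292]
 [ 0.5465 -0.2906]] [ 0.572  -0.3128] [(np.float64(-94.31519368976791), np.float64(0.036969703399914226)), (np.float64(174.83820651326963), np.float64(0.05527165526082482)), (np.float64(84.66732852622872), np.float64(0.03872063101327758)), (np.float64(-7.002256130677831), np.float64(0.05463811914556923))]
rack [[ 0.6105 -0.2863]
 [ 0.6072 -0.3537]
 [ 0.5344 -0.281 ]
 [ 0.5294 -0.3481]
 [ 0.4568 -0.2747]
 [ 0.4523 -0.3417]] [ 0.5317 -0.3142] -92.8232329466497 -94.26088060507226 -4.319603364885178 0.1541499362296938
scale [[0.5296 0.396 ]
 [0.5566 0.2714]
 [0.4302 0.2463]
 [0.4047 0.3696]] [0.4803 0.3208] [(np.float64(-77.77845587596835), np.float64(0.12757361996299918)), (np.float64(-168.7645786496546), np.float64(0.12880638265385486)), (np.float64(101.70536429764313), np.float64(0.12594154223952264)), (np.float64(11.96139756516243), np.float64(0.1276540245941886))]
```

arm_command --plan '[0.0355,0.052,-0.005,0,0,0,0.071,0.104,-0.01,0,0,0,0.1065,0.156,-0.015,0,0,0,0.142,0.208,-0.02,0,0,0,0.1775,0.26,-0.025,0,0,0,0.213,0.312,-0.03,0,0,0,0.2485,0.364,-0.035,0,0,0,0.284,0.416,-0.04,0,0,0,0.3195,0.468,-0.045,0,0,0,0.355,0.52,-0.05,0,0,0,0.3905,0.572,-0.055,0,0,0,0.4255,0.623,-0.059,0,0,0,0.4255,0.623,-0.059,0,0,0,0.4255,0.623,-0.059,0,0,0,0.4255,0.623,-0.059,0,0,0,0.4255,0.623,-0.059,0,0,0,0.4255,0.623,-0.059,0,0,0,0.4255,0.623,-0.059,0,0,0,0.4255,0.623,-0.059,0,0,0,0.4255,0.623,-0.059,0,0,0]' --fingers 1 --squeeze 20

```text
clock: 1.92
tcp_pos: [0.6743, 0.0279, 0.1584]
orientation: [-179.8, -0.0, 22.9]
ft_force: [-0.3, 0.4, 0.2]
gripper_width: 0.005
```

```bash
python3 - <<'E'
from h import *
c=cap("wrist","w1"); s=get_state(); print(s["tcp_pos"],s["qvel"],s["clock"])
E
```

```text
[0.67349795 0.02371527 0.15881642] [ 2.87895912 -1.46541488  3.29719476  1.83680805  0.6834376   0.11543484
  0.0509824 ] 1.9667
```

View pics/w1.png

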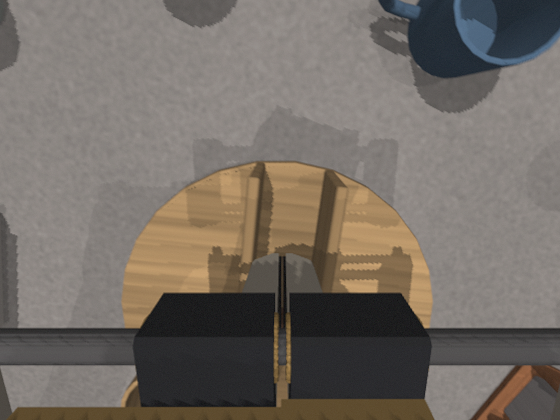

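```bash
python3 - <<'E'
import numpy as np
a=np.radians(16.5);p0=.11*np.array([np.cos(a),np.sin(a)])
for t in np.arange(20.5,197,4):
    a=np.radians(t); print(t,np.round(.11*np.array([np.cos(a),np.sin(a)])-p0,3).tolist())
E
```

```text
20.5 [-0.002, 0.007]
24.5 [-0.005, 0.014]
28.5 [-0.009, 0.021]
32.5 [-0.013, 0.028]
36.5 [-0.017, 0.034]
40.5 [-0.022, 0.04]
44.5 [-0.027, 0.046]
48.5 [-0.033, 0.051]
52.5 [-0.039, 0.056]
56.5 [-0.045, 0.06]
60.5 [-0.051, 0.064]
64.5 [-0.058, 0.068]
68.5 [-0.065, 0.071]
72.5 [-0.072, 0.074]
76.5 [-0.08, 0.076]
80.5 [-0.087, 0.077]
84.5 [-0.095, 0.078]
88.5 [-0.103, 0.079]
92.5 [-0.11, 0.079]
96.5 [-0.118, 0.078]
100.5 [-0.126, 0.077]
104.5 [-0.133, 0.075]
108.5 [-0.14, 0.073]
112.5 [-0.148, 0.07]
116.5 [-0.155, 0.067]
120.5 [-0.161, 0.064]
124.5 [-0.168, 0.059]
128.5 [-0.174, 0.055]
132.5 [-0.18, 0.05]
136.5 [-0.185, 0.044]
140.5 [-0.19, 0.039]
144.5 [-0.195, 0.033]
148.5 [-0.199, 0.026]
152.5 [-0.203, 0.02]
156.5 [-0.206, 0.013]
160.5 [-0.209, 0.005]
164.5 [-0.211, -0.002]
168.5 [-0.213, -0.009]
172.5 [-0.215, -0.017]
176.5 [-0.215, -0.025]
180.5 [-0.215, -0.032]
184.5 [-0.215, -0.04]
188.5 [-0.214, -0.048]
192.5 [-0.213, -0.055]
196.5 [-0.211, -0.062]
```

arm_command --plan '[0,0,-0.03,0,0,0,0,0,-0.06,0,0,0,0,0,-0.085,0,0,0,0,0,-0.1,0,0,0,0,0,-0.11,0,0,0,0,0,-0.11,0,0,0]'

```text
clock: 2.47
tcp_pos: [0.6715, 0.0192, 0.0476]
orientation: [180.0, 0.3, 22.3]
ft_force: [-1.0, -0.4, 0.3]
gripper_width: 0.009
```

arm_command --plan '[-0.002,0.007,0,0,0,0,-0.005,0.014,0,0,0,0,-0.009,0.021,0,0,0,0,-0.013,0.028,0,0,0,0,-0.017,0.034,0,0,0,0,-0.022,0.04,0,0,0,0,-0.027,0.046,0,0,0,0,-0.033,0.051,0,0,0,0,-0.039,0.056,0,0,0,0,-0.045,0.06,0,0,0,0,-0.051,0.064,0,0,0,0,-0.058,0.068,0,0,0,0,-0.065,0.071,0,0,0,0,-0.072,0.074,0,0,0,0,-0.08,0.076,0,0,0,0,-0.087,0.077,0,0,0,0,-0.095,0.078,0,0,0,0,-0.103,0.079,0,0,0,0,-0.11,0.079,0,0,0,0,-0.118,0.078,0,0,0,0]'

```text
clock: 4.13
tcp_pos: [0.5553, 0.1006, 0.0497]
orientation: [-180.0, -0.0, 22.5]
ft_force: [0.6, -0.6, -0.0]
gripper_width: 0.005
```

```bash
python3 - <<'E'
from h import *
c=cap("top","t2"); s=get_state(); print(s["tcp_pos"],s["ft_force"])
E
```

```text
[0.55288792 0.10005175 0.04952712] [-1.70232898 -1.03537748  0.37555015]
```

View pics/t2.png

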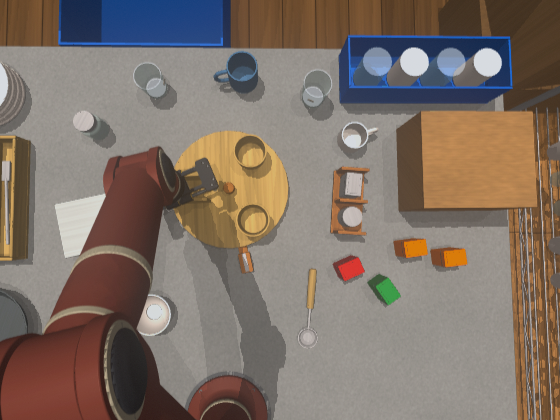

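The deck turned with the fingers: the bay now faces left, with the cups at (250,150) and (252,220). I'll carry on.

arm_command --plan '[-0.008,-0.001,0,0,0,0,-0.015,-0.003,0,0,0,0,-0.022,-0.005,0,0,0,0,-0.03,-0.008,0,0,0,0,-0.037,-0.011,0,0,0,0,-0.043,-0.014,0,0,0,0,-0.05,-0.019,0,0,0,0,-0.056,-0.023,0,0,0,0,-0.062,-0.028,0,0,0,0,-0.067,-0.034,0,0,0,0,-0.072,-0.039,0,0,0,0,-0.077,-0.045,0,0,0,0,-0.081,-0.052,0,0,0,0,-0.085,-0.058,0,0,0,0,-0.088,-0.065,0,0,0,0,-0.091,-0.073,0,0,0,0,-0.093,-0.08,0,0,0,0,-0.095,-0.087,0,0,0,0,-0.096,-0.092,0,0,0,0,-0.097,-0.096,0,0,0,0]'

```text
clock: 5.85
tcp_pos: [0.4583, 0.0034, 0.0496]
orientation: [-180.0, 0.0, 22.4]
ft_force: [1.2, 1.4, -0.4]
gripper_width: 0.009
```

```bash
python3 - <<'E'
from h import *
c=cap("top","t3"); s=get_state(); print(s["tcp_pos"],s["ft_force"])
crop(c,"t3c",150,110,310,290,3.3)
c=cap("wrist","w3")
E
```

```text
[0.45810417 0.00262008 0.0495628 ] [ 0.07806332 -0.02419552  0.18841712]
```

View pics/t3c.png

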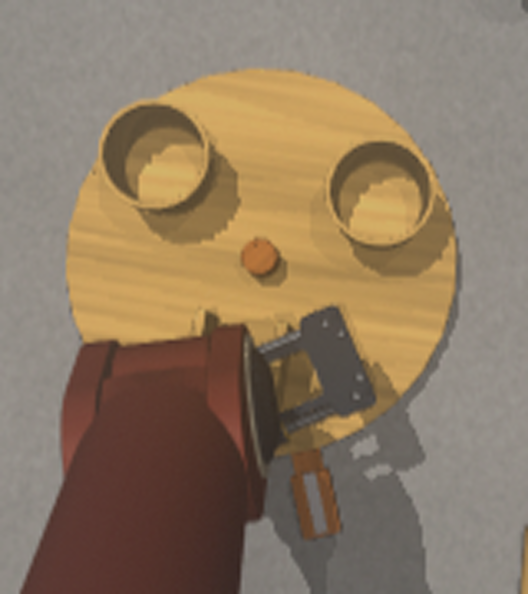

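View pics/w3.png

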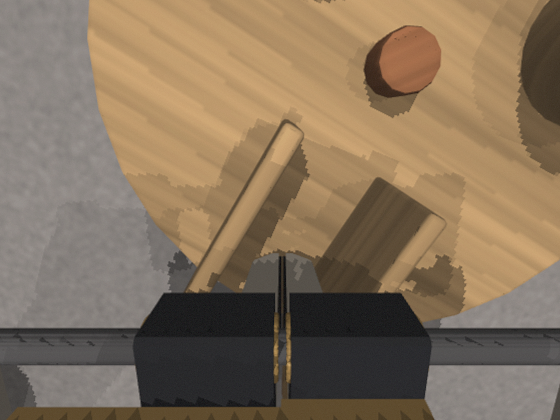

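```bash
cat > ang.py <<'E'
from h import *
def cups(c,l,r,x0,y0,k):
    P=[ray(c,(u+.5)/k-.5+x0,(v+.5)/k-.5+y0,.094)[:2] for u,v in (l,r)]
    m=P[0]+P[1]; d=P[0]-P[1]
    n=np.array([-d[1],d[0]]);
    C=np.array([.568,-.009]); 
    if n@(m/2-C)>0:n=-n
    ang=lambda v:np.degrees(np.arctan2(v[1],v[0]))%360
    print(P,np.linalg.norm(d),"chord bay",ang(n),"mid bay",ang(C-m/2), [np.linalg.norm(p-C) for p in P])
E
python3 - <<'E'
from ang import *
c=cap("top"); cups(c,(155,156),(380,194),150,110,3.3)
c0=c
cups(c,(400,299),(153,375),160,120,3.75)
E
```

```text
[array([0.63696127, 0.0607171 ]), array([ 0.60885737, -0.09940442])] 0.16256915085284332 chord bay 170.04506842703472 mid bay 169.3318038622373 [np.float64(0.09806186929877926), np.float64(0.09920828392286483)]
[array([ 0.53545641, -0.10223268]), array([0.4893393 , 0.05188255])] 0.1608673061274738 chord bay 16.65917126301022 mid bay 16.220095460745746 [np.float64(0.0987492682545489), np.float64(0.09946954152159757)]
```

The bay is at about 170° and the pointer at about 192°. I'll push slowly for the remaining angle.

arm_command --plan '[-0.0005,-0.005,0,0,0,0,-0.0005,-0.01,0,0,0,0,-0.0005,-0.015,0,0,0,0,0,-0.02,0,0,0,0,0.0005,-0.025,0,0,0,0,0.001,-0.029,0,0,0,0,0.0015,-0.032,0,0,0,0,0.002,-0.035,0,0,0,0,0.0025,-0.037,0,0,0,0,0.003,-0.039,0,0,0,0,0.003,-0.041,0,0,0,0,0.0035,-0.0424,0,0,0,0,0.0035,-0.0424,0,0,0,0,0.0035,-0.0424,0,0,0,0]'

```text
clock: 7.17
tcp_pos: [0.462, -0.0383, 0.0496]
orientation: [-180.0, 0.0, 22.4]
ft_force: [-0.2, -0.2, -0.1]
gripper_width: 0.005
```

```bash
python3 - <<'E'
from h import *
c=cap("top","t4"); s=get_state(); print(s["tcp_pos"],s["ft_force"],s["clock"])
crop(c,"t4c",150,110,310,290,3.3)
E
```

```text
[ 0.46196729 -0.03824296  0.04960516] [ 0.15982766 -0.54141414  0.24521533] 7.2167
```

View pics/t4c.png

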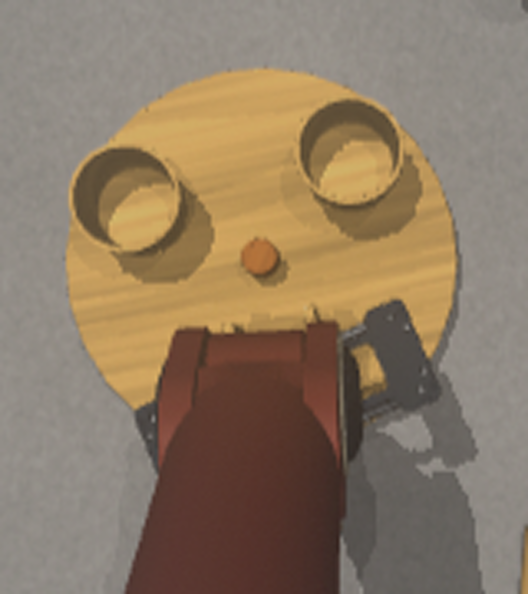

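```bash
python3 - <<'E'
from ang import *
c=cap("top"); cups(c,(125,200),(350,153),150,110,3.3)
E
```

```text
[array([0.60548703, 0.08188517]), array([ 0.63859561, -0.0781645 ])] 0.16343828365999452 chord bay 191.68760222363846 mid bay 191.36300647398525 [np.float64(0.0983127205974033), np.float64(0.09883049798729676)]
```

arm_command --plan '[0,0.004,0,0,0,0,0,0.004,0.002,0,0,0,0,0.004,0.03,0,0,0,0,0.004,0.065,0,0,0,0,0.004,0.1,0,0,0,0,0.004,0.13,0,0,0]'

```text
clock: 7.77
tcp_pos: [0.4622, -0.0338, 0.1818]
orientation: [180.0, -0.1, 22.5]
ft_force: [0.7, 0.5, -1.0]
gripper_width: 0.009
```

arm_command --plan '[0.015,-0.032,0,0,0,-0.07,0.03,-0.07,0,0,0,-0.14,0.045,-0.108,0,0,0,-0.21,0.06,-0.146,0,0,0,-0.28,0.075,-0.184,0,0,0,-0.35,0.09,-0.222,0,0,0,-0.42,0.1,-0.256,0,0,0,-0.478,0.11,-0.278,0,0,0,-0.478,0.11,-0.278,0,0,0,-0.478,0.11,-0.278,0,0,0,-0.478,0.11,-0.278,0,0,0,-0.478]' --fingers 0

```text
clock: 8.68
tcp_pos: [0.5721, -0.3102, 0.1792]
orientation: [-179.9, 0.1, -4.8]
ft_force: [-0.5, 0.1, 0.4]
gripper_width: 0.745
```

```bash
python3 - <<'E'
from h import *
c=cap("top","t5"); s=get_state(); print(s["tcp_pos"],s["orientation"],s["clock"])
crop(c,"t5c",150,110,310,290,3.3)
cap("wrist","w5")
E
```

```text
[ 0.57224899 -0.30967293  0.17950473] [-1.79876439e+02  4.09967247e-02 -4.78994239e+00] 8.7333
```

View pics/t5c.png

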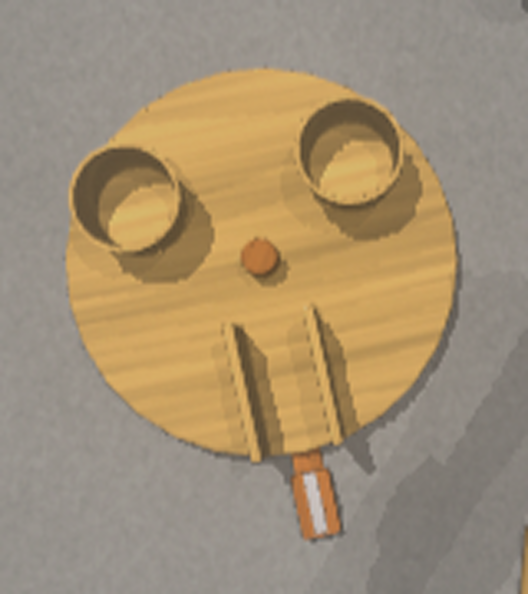

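View pics/w5.png

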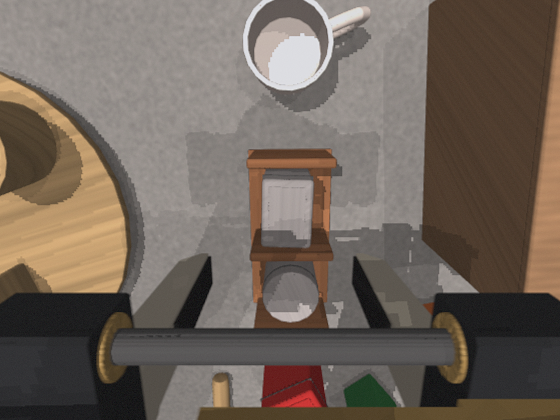

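```bash
python3 - <<'E'
from h import *
np.set_printoptions(precision=4,suppress=True)
c=cap("top")
def f(pts,x0,y0,k,z): return np.array([ray(c,(u+.5)/k-.5+x0,(v+.5)/k-.5+y0,z)[:2] for u,v in pts])
ang=lambda d:np.degrees(np.arctan2(d[1],d[0]))
w=f([(229,325),(257,460),(313,307),(340,443)],150,110,3.3,.102); print(w,w.mean(0),ang(w[0]-w[1]),ang(w[2]-w[3]))
p=f([(309,477),(319,530)],150,110,3.3,.03); C=np.array([.568,-.009]); print(p,ang(C-p[0]),ang(C-p[1]))
c=cap("wrist"); crop(c,"w5c",235,140,345,330,3.1)
E
```

```text
[[ 0.5154  0.0077]
 [ 0.4206 -0.0115]
 [ 0.5276 -0.0513]
 [ 0.4317 -0.0696]] [ 0.4738 -0.0312] 11.451510645592686 10.792741181351857
[[ 0.4031 -0.0441]
 [ 0.3632 -0.0514]] 12.026531908275292 11.695991608373674
```

View pics/w5c.png

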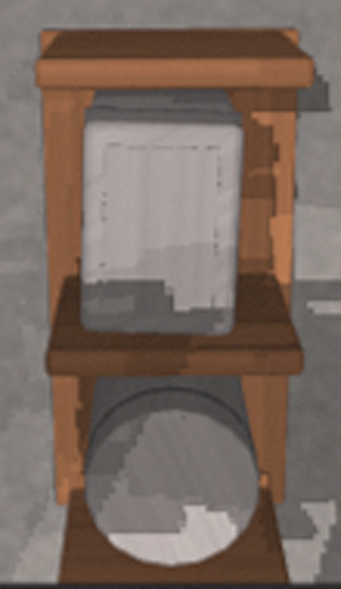

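The bay is aligned with the pointer to within about 1° and the walls are intact. In the wrist crop the tin's top corners are (85,122), (242,124), (233,333) and (80,330).

```bash
python3 - <<'E'
from h import *
np.set_printoptions(precision=4,suppress=True)
c=cap("wrist")
def f(pts,x0,y0,k,z): return np.array([ray(c,(u+.5)/k-.5+x0,(v+.5)/k-.5+y0,z)[:2] for u,v in pts])
ang=lambda d:np.degrees(np.arctan2(d[1],d[0]))
t=f([(85,122),(242,124),(233,333),(80,330)],235,140,3.1,.084);print(t,t.mean(0),[(ang(t[(i+1)%4]-t[i]),np.linalg.norm(t[(i+1)%4]-t[i])) for i in range(4)])
r=f([(36,85),(312,85),(47,372),(303,372)],235,140,3.1,.076);print(r, ang(r[0]-r[2]),ang(r[1]-r[3]))
s=get_state();print(s["tcp_pos"],s["orientation"],s["gripper_width"])
E
```

```text
[[ 0.6022 -0.2988]
 [ 0.5985 -0.3368]
 [ 0.5442 -0.3313]
 [ 0.5484 -0.2921]] [ 0.5733 -0.3147] [(np.float64(-95.55435048400861), np.float64(0.03824710976619408)), (np.float64(174.15537641160583), np.float64(0.05451970125921694)), (np.float64(83.99049383676643), np.float64(0.03942444779417742)), (np.float64(-7.089072436936363), np.float64(0.05422527025035683))]
[[ 0.611  -0.287 ]
 [ 0.6053 -0.3553]
 [ 0.534  -0.2812]
 [ 0.5283 -0.3497]] -4.2613068769385425 -4.165324827890076
[ 0.5724 -0.3106  0.18  ] [-179.9635   -0.014    -4.8227] 0.9606718003047005
```

arm_command --plan '[0,-0.003,-0.03,0,0,-0.017,0,-0.003,-0.06,0,0,-0.017,0,-0.003,-0.09,0,0,-0.017,0,-0.003,-0.115,0,0,-0.017,0,-0.003,-0.13,0,0,-0.017,0,-0.003,-0.135,0,0,-0.017,0,-0.003,-0.135,0,0,-0.017,0,-0.003,-0.135,0,0,-0.017]'

```text
clock: 9.6
tcp_pos: [0.5729, -0.3152, 0.0456]
orientation: [180.0, -0.1, -5.9]
ft_force: [0.2, 0.3, 1.1]
gripper_width: 1.002
```

arm_command --plan '[0,0,0,0,0,0,0,0,0,0,0,0,0,0,0,0,0,0,0,0,0,0,0,0,0,0,0,0,0,0,0,0,0,0,0,0,0,0,0,0,0,0,0,0,0,0,0,0,0,0,0,0,0,0,0,0,0,0,0,0]' --fingers 1 --squeeze 25

```text
clock: 10.43
tcp_pos: [0.5721, -0.3145, 0.0446]
orientation: [-179.9, 0.0, -5.9]
ft_force: [-0.1, 0.5, 0.7]
gripper_width: 0.43
```

arm_command --plan '[0,0,0.01,0,0,0,0,0,0.03,0,0,0,0,0,0.06,0,0,0,0,0,0.09,0,0,0,0,0,0.12,0,0,0,0,0,0.145,0,0,0,0,0,0.16,0,0,0,0,0,0.16,0,0,0]'

```text
clock: 11.1
tcp_pos: [0.574, -0.3166, 0.2093]
orientation: [179.8, -0.5, -5.9]
ft_force: [0.9, -0.1, -1.7]
gripper_width: 0.429
```

arm_command --plan '[-0.002,0.015,0,0,0,0.01,-0.006,0.04,0,0,0,0.03,-0.011,0.075,0,0,0,0.05,-0.016,0.11,0,0,0,0.07,-0.021,0.145,0,0,0,0.09,-0.026,0.18,0,0,0,0.11,-0.031,0.215,0,0,0,0.13,-0.036,0.25,0,0,0,0.15,-0.041,0.285,0,0,0,0.17,-0.046,0.32,0,0,0,0.19,-0.051,0.355,0,0,0,0.21,-0.056,0.39,0,0,0,0.23,-0.062,0.425,0,0,0,0.25,-0.067,0.46,0,0,0,0.26,-0.072,0.495,0,0,0,0.27,-0.077,0.53,0,0,0,0.28,-0.082,0.565,0,0,0,0.295,-0.087,0.6,0,0,0,0.31,-0.09,0.622,0,0,0,0.314,-0.092,0.635,0,0,0,0.314]'

```text
clock: 12.77
tcp_pos: [0.4777, 0.3236, 0.2031]
orientation: [-179.9, 0.2, 12.4]
ft_force: [-0.4, 0.1, -3.1]
gripper_width: 0.433
```

arm_command --plan '[0,0,0,0,0,0,0,0,0,0,0,0,0,0,0,0,0,0,0,0,0,0,0,0]'

```text
clock: 13.1
tcp_pos: [0.4813, 0.3168, 0.2044]
orientation: [179.9, 0.0, 11.8]
ft_force: [0.5, 0.2, -2.9]
gripper_width: 0.423
```

```bash
python3 - <<'E'
from h import *
c=cap("top","t6"); s=get_state(); print(s["tcp_pos"],s["orientation"],s["ft_force"],s["gripper_width"],s["q"])
cap("wrist","w6")
E
```

```text
[0.48119798 0.31720026 0.20461613] [1.79908481e+02 2.57376800e-03 1.18496077e+01] [ 0.81764364  0.10941702 -2.96456211] 0.4280835580316774 [ -33.60658063   29.42860685   -3.11568454   95.21996085    1.95808457
   55.44359252 -115.58333704]
```

View pics/t6.png

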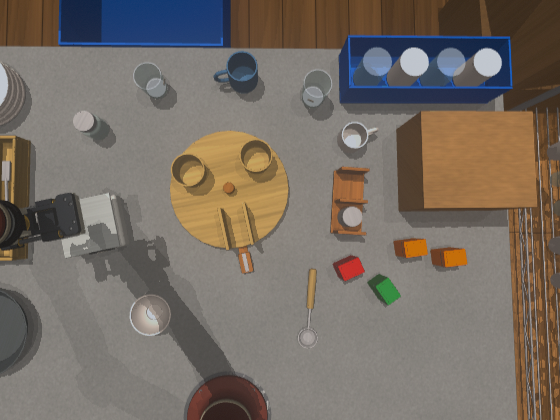

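View pics/w6.png

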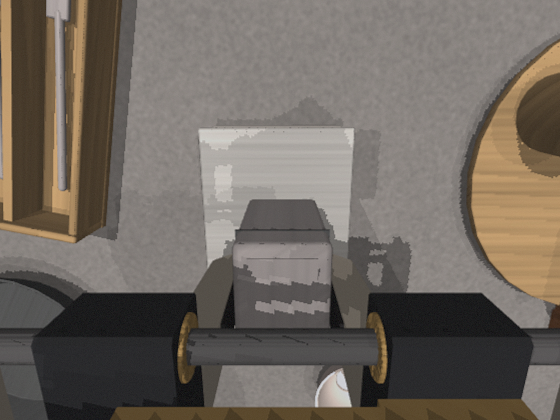

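The tin is held upright over the pan and weighs about 3 N, and the rack and the carousel look unchanged. I'll lower it gently onto the pan.

arm_command --plan '[0,0.003,-0.015,0,0,0,0,0.003,-0.035,0,0,0,0,0.003,-0.055,0,0,0,0,0.003,-0.07,0,0,0,0,0.003,-0.08,0,0,0,0,0.003,-0.086,0,0,0,0,0.003,-0.09,0,0,0,0,0.003,-0.093,0,0,0,0,0.003,-0.096,0,0,0,0,0.003,-0.099,0,0,0,0,0.003,-0.101,0,0,0,0,0.003,-0.101,0,0,0,0,0.003,-0.101,0,0,0]'

```text
clock: 14.28
tcp_pos: [0.4808, 0.3231, 0.1042]
orientation: [-180.0, -0.1, 12.1]
ft_force: [1.2, -0.9, -2.0]
gripper_width: 0.427
```

arm_command --plan '[0,0,-0.001,0,0,0,0,0,-0.002,0,0,0,0,0,-0.003,0,0,0,0,0,-0.003,0,0,0]'

```text
clock: 14.62
tcp_pos: [0.4808, 0.3231, 0.1008]
orientation: [-180.0, -0.1, 12.1]
ft_force: [1.1, -1.0, -0.5]
gripper_width: 0.429
```

```bash
python3 - <<'E'
from h import *
c=cap("wrist","w7"); 
for i in range(4):
    s=get_state(); print(s["tcp_pos"],s["ft_force"]); cap("scene")
c=cap("scene"); p=proj(c,[.48,.321,.1])[0]; print(p); x,y=map(int,p); crop(c,"s7",x-60,y-60,x+60,y+60,5)
E
```

```text
[0.48079108 0.3230841  0.10083716] [ 1.30989757  0.26371007 -0.61144059]
[0.48078839 0.3231339  0.10088486] [0.66991703 0.5824705  0.26316758]
[0.48074789 0.32309639 0.10090274] [ 1.23624669 -0.69070672  0.48704907]
[0.48066863 0.32310896 0.10086689] [1.7748148  0.13211282 0.12354658]
[419.03486954 169.24354894]
```

View pics/s7.png

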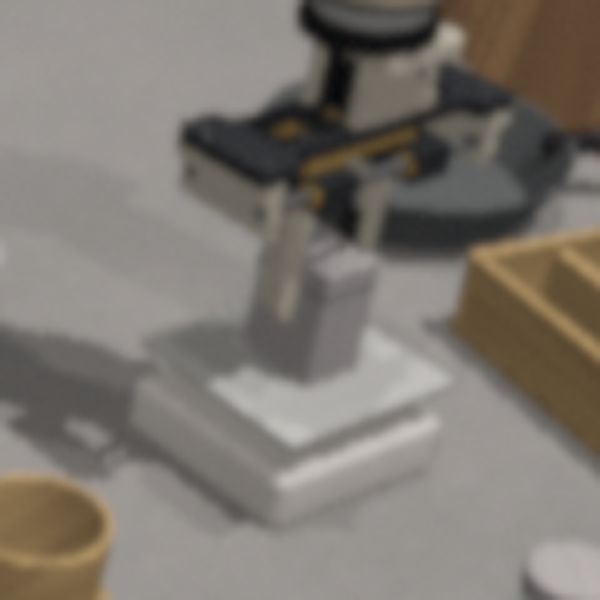

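The tin stands on the pan and the wrist reads about 0 N. Releasing.

arm_command --plan '[0,0,0,0,0,0,0,0,0,0,0,0,0,0,0,0,0,0,0,0,0,0,0,0,0,0,0,0,0,0,0,0,0,0,0,0,0,0,0,0,0,0,0,0,0.03,0,0,0,0,0,0.065,0,0,0,0,0,0.095,0,0,0,0,0,0.1,0,0,0]' --fingers 0

```text
clock: 15.83
tcp_pos: [0.483, 0.3249, 0.2064]
orientation: [-179.7, -0.6, 12.1]
ft_force: [0.5, 0.7, 1.0]
gripper_width: 0.998
```

```bash
python3 - <<'E'
from h import *
c=cap("wrist","w8"); s=get_state(); print(s["tcp_pos"],s["orientation"],s["gripper_width"],s["clock"])
crop(c,"w8c",190,110,370,330,2.7)
c=cap("scene"); p=proj(c,[.48,.321,.1])[0]; x,y=map(int,p); crop(c,"s8",x-60,y-60,x+60,y+60,5)
E
```

```text
[0.48235188 0.3244157  0.20492681] [-179.79173226   -0.46746979   12.06821902] 0.9965083440381804 15.8833
```

View pics/s8.png

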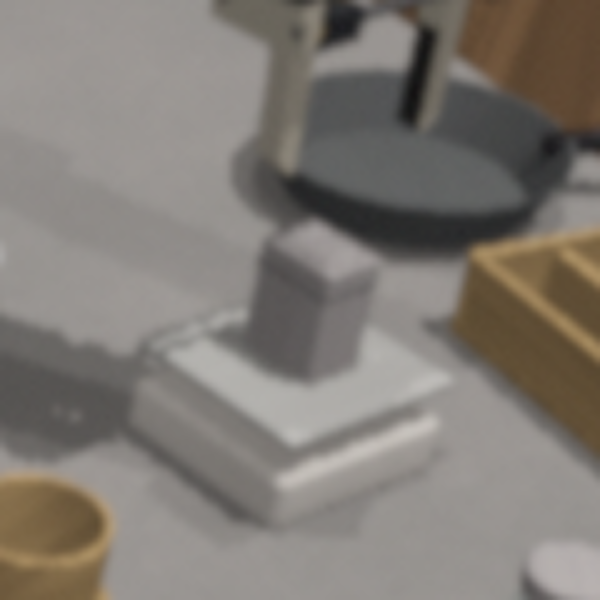

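View pics/w8c.png

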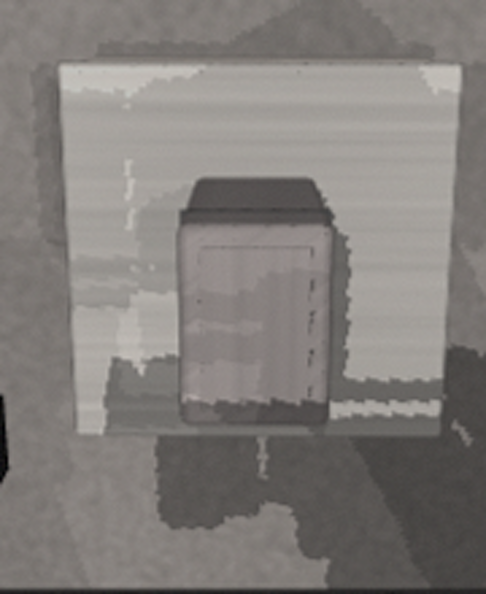

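The tin stands alone on the sunken pan, with its top corners in the crop at about (181,223), (332,223), (327,424) and (182,421).

```bash
python3 - <<'E'
from h import *
np.set_printoptions(precision=4,suppress=True)
c=cap("wrist")
ang=lambda d:np.degrees(np.arctan2(d[1],d[0]))
t=np.array([ray(c,(u+.5)/2.7-.5+190,(v+.5)/2.7-.5+110,.14)[:2] for u,v in [(181,223),(332,223),(327,424),(182,421)]])
print(t,t.mean(0),[(ang(t[(i+1)%4]-t[i]),np.linalg.norm(t[(i+1)%4]-t[i])) for i in range(4)])
s=get_state(); print(s["tcp_pos"],s["orientation"])
E
```

```text
[[0.503  0.3447]
 [0.5108 0.3083]
 [0.4581 0.2971]
 [0.451  0.3344]] [0.4807 0.3211] [(np.float64(-77.9265911815958), np.float64(0.03722808762358053)), (np.float64(-167.94843476657837), np.float64(0.05385834224540912)), (np.float64(100.80846447162163), np.float64(0.03802572469623676)), (np.float64(11.19932128377516), np.float64(0.053025066047247625))]
[0.48   0.3227 0.2007] [-179.9946   -0.0137   12.0809]
```

arm_command --plan '[0,0,0,0,0,0.12,0,0,0,0,0,0.24,0,0,0,0,0,0.36,0,0,0,0,0,0.48,0,0,0,0,0,0.6,0,0,0,0,0,0.72,0,0,0,0,0,0.84,0,0,0,0,0,0.96,0,0,0,0,0,1.08,0,0,0,0,0,1.2,0,0,0,0,0,1.32,0,0,0,0,0,1.44,0,0,0,0,0,1.53,0,0,0,0,0,1.571,0,0,0,0,0,1.571,0,0,0,0,0,1.571,0,0,0,0,0,1.571]'

```text
clock: 17.4
tcp_pos: [0.4797, 0.3225, 0.1995]
orientation: [-179.9, 0.0, 102.0]
ft_force: [1.1, -0.2, 0.6]
gripper_width: 0.998
```

```bash
python3 - <<'E'
from h import *
c=cap("wrist","w9"); s=get_state(); print(s["tcp_pos"],s["orientation"],s["gripper_width"],s["clock"],s["ft_force"])
E
```

```text
[0.47984637 0.32260881 0.19983302] [-1.79910645e+02  3.12306850e-02  1.02049631e+02] 0.997741329874753 17.45 [ 0.98437319  0.28556749 -0.14675188]
```

View pics/w9.png

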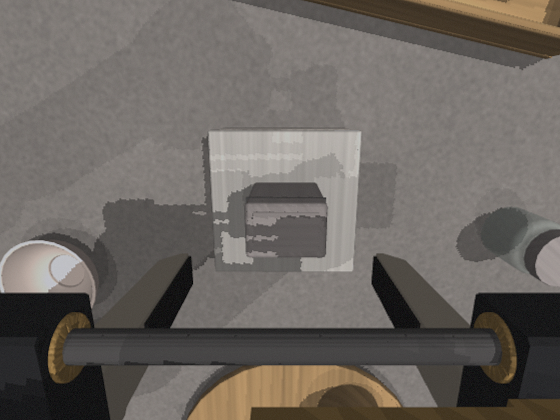

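The tin is square to the jaws and centred at about (286,225). Going down to grip its ends.

arm_command --plan '[0.001,0,-0.02,0,0,0,0.001,0,-0.045,0,0,0,0.001,0,-0.07,0,0,0,0.001,0,-0.088,0,0,0,0.001,0,-0.096,0,0,0,0.001,0,-0.098,0,0,0,0.001,0,-0.098,0,0,0,0.001,0,-0.098,0,0,0]'

```text
clock: 18.12
tcp_pos: [0.4818, 0.3237, 0.1037]
orientation: [179.9, -0.1, 102.1]
ft_force: [-0.8, -0.1, -0.1]
gripper_width: 1.001
```

arm_command --plan '[0,0,0,0,0,0,0,0,0,0,0,0,0,0,0,0,0,0,0,0,0,0,0,0,0,0,0,0,0,0,0,0,0,0,0,0,0,0,0,0,0,0,0,0,0,0,0,0]' --fingers 1 --squeeze 25

```text
clock: 18.78
tcp_pos: [0.4815, 0.323, 0.1027]
orientation: [180.0, -0.0, 102.1]
ft_force: [0.7, 0.1, -0.8]
gripper_width: 0.602
```

arm_command --plan '[0,0,0.008,0,0,0,0,0,0.025,0,0,0,0,0,0.05,0,0,0,0,0,0.08,0,0,0,0,0,0.1,0,0,0,0,-0.01,0.105,0,0,0,0,-0.03,0.105,0,0,0,-0.001,-0.06,0.105,0,0,-0.002,-0.002,-0.095,0.105,0,0,-0.005,-0.003,-0.13,0.105,0,0,-0.01,-0.004,-0.165,0.105,0,0,-0.01,-0.005,-0.2,0.105,0,0,-0.01,-0.006,-0.235,0.105,0,0,-0.01,-0.006,-0.27,0.105,0,0,-0.01,-0.007,-0.305,0.105,0,0,-0.01,-0.008,-0.33,0.105,0,0,-0.01,-0.008,-0.345,0.105,0,0,-0.01,-0.008,-0.3535,0.105,0,0,-0.01,-0.008,-0.3535,0.105,0,0,-0.01,-0.008,-0.3535,0.105,0,0,-0.01]'

```text
clock: 20.45
tcp_pos: [0.4725, -0.0301, 0.2071]
orientation: [-179.9, -0.1, 101.5]
ft_force: [-0.2, 0.7, -2.2]
gripper_width: 0.605
```

arm_command --plan '[0,0,0,0,0,0,0,0,-0.015,0,0,0,0,0,-0.035,0,0,0,0,0,-0.05,0,0,0,0,0,-0.055,0,0,0,0,0,-0.055,0,0,0,0,0,-0.055,0,0,0]'

```text
clock: 21.03
tcp_pos: [0.4736, -0.0295, 0.153]
orientation: [180.0, -0.0, 101.6]
ft_force: [0.3, 0.5, -2.8]
gripper_width: 0.6
```

```bash
python3 - <<'E'
from h import *
c=cap("wrist","w10"); s=get_state(); print(s["tcp_pos"],s["orientation"],s["gripper_width"],s["clock"],s["ft_force"])
c=cap("top"); crop(c,"t10",170,120,300,280,3.7)
c=cap("scene"); p=proj(c,[.48,-.03,.1])[0]; x,y=map(int,p); crop(c,"s10",x-60,y-60,x+60,y+60,5)
E
```

```text
[ 0.47399941 -0.02972159  0.15340759] [ 1.79904303e+02 -3.87714895e-03  1.01600189e+02] 0.6039740794004514 21.0833 [-0.22403833  0.60673502 -3.22843792]
```

View pics/w10.png

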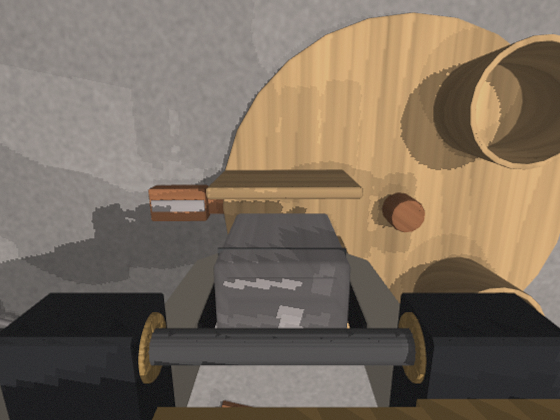

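View pics/t10.png

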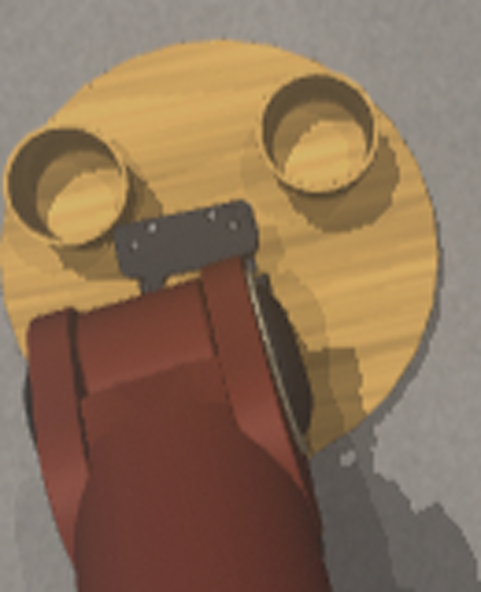

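View pics/s10.png

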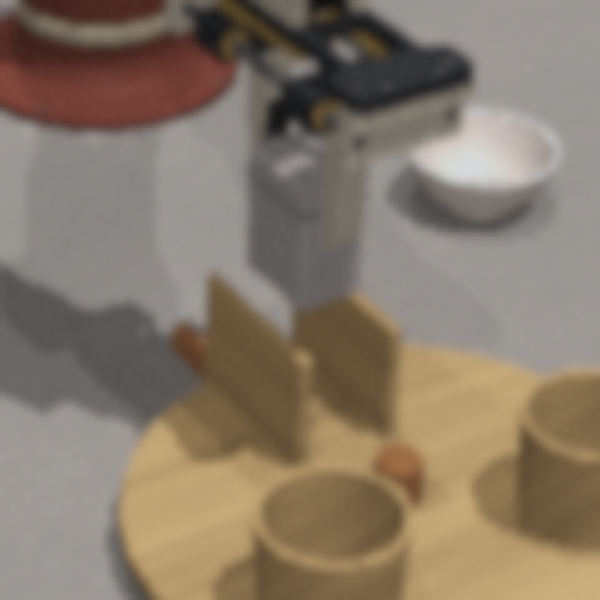

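```bash
python3 - <<'E'
from h import *
c=cap("wrist"); im=c["color"].copy()
C=np.array([.5685,-.0105]); 
def draw(th,C,col):
    a=np.radians(th); e=np.array([np.cos(a),np.sin(a)]); n=np.array([-e[1],e[0]])
    for s in (-1,1):
        for z in (.102,.028):
            P=[np.r_[C+r*e+s*o*n,z] for r,o in [(.047,.025),(.147,.025),(.147,.033),(.047,.033)]]
            cv2.polylines(im,[np.round(proj(c,P)).astype(int)],True,col,1)
draw(191.5,C,(0,0,255))
P=[np.r_[.4740,-.0297,.191]]; print(proj(c,P))
a=np.radians(11.6);e=np.array([np.cos(a),np.sin(a)]);n=np.array([-e[1],e[0]])
for z in (.1143,.1903):
    cv2.polylines(im,[np.round(proj(c,[np.r_[np.array([.4740,-.0297])+i*.028*e+j*.02*n,z] for i,j in [(1,1),(1,-1),(-1,-1),(-1,1)]])).astype(int)],True,(0,255,0),1)
im=cv2.resize(im[100:420,100:500],None,fx=1.9,fy=1.85,interpolation=cv2.INTER_CUBIC); cv2.imwrite("pics/w10o.png",im)
E
```

```text
[[285.35300803 306.44018029]]
```

View pics/w10o.png

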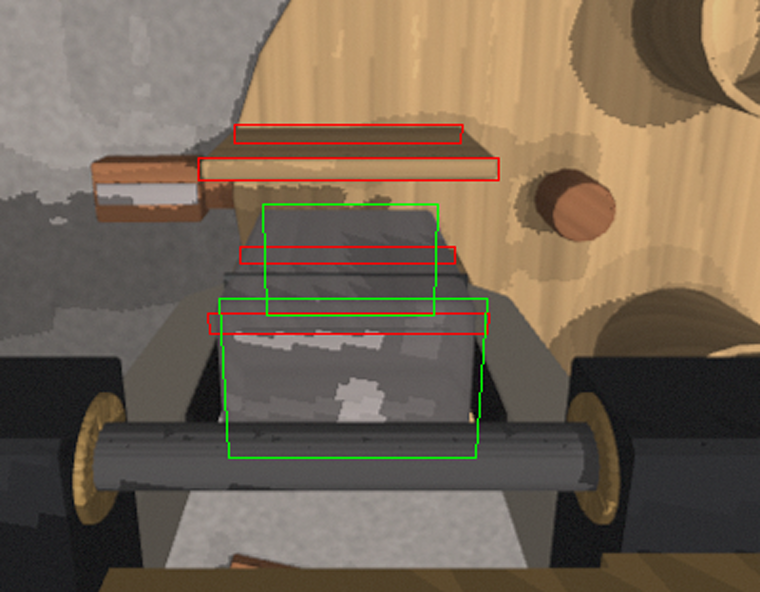

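```bash
python3 - <<'E'
from h import *
c=cap("wrist"); crop(c,"w11",190,180,380,340,4)
s=get_state();print(s["tcp_pos"])
E
```

```text
[ 0.47379488 -0.03053255  0.15342714]
```

View pics/w11.png

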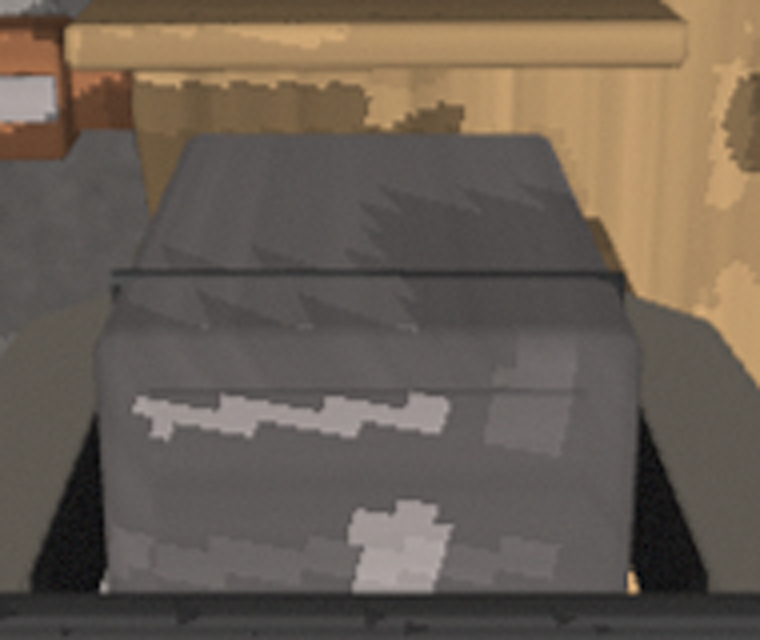

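The overlay agrees: the walls and the tin project where predicted, so the tin is centred between the walls to about 1 mm. Lowering.

arm_command --plan '[0,0,-0.01,0,0,0,0,0,-0.022,0,0,0,0,0,-0.034,0,0,0,0,0,-0.046,0,0,0,0,0,-0.058,0,0,0,0,0,-0.068,0,0,0,0,0,-0.074,0,0,0,0,0,-0.078,0,0,0,0,0,-0.081,0,0,0,0,0,-0.083,0,0,0,0,0,-0.083,0,0,0,0,0,-0.083,0,0,0]'

```text
clock: 22.28
tcp_pos: [0.4735, -0.0306, 0.0699]
orientation: [180.0, 0.0, 101.5]
ft_force: [-0.0, 0.6, -2.4]
gripper_width: 0.602
```

```bash
python3 - <<'E'
from h import *
for i in range(4):
    s=get_state(); print(s["tcp_pos"],s["orientation"],s["ft_force"],s["gripper_width"]); 
    c=cap("scene") 
p=proj(c,[.48,-.03,.1])[0]; x,y=map(int,p); crop(c,"s12",x-60,y-60,x+60,y+60,5)
E
```

```text
[ 0.47350362 -0.03062002  0.06994246] [1.79964556e+02 9.24871505e-03 1.01516024e+02] [-0.03201362  0.57246761 -2.38654735] 0.6016571748141982
[ 0.47355722 -0.03059937  0.07000827] [1.79953679e+02 9.19575402e-03 1.01514877e+02] [ 0.00400279  0.72418174 -2.35212061] 0.6035696972106087
[ 0.47354382 -0.03060761  0.07002107] [1.79951824e+02 1.01994224e-02 1.01517524e+02] [-0.10214891 -0.2148343  -2.69941318] 0.6017851960062324
[ 0.47348811 -0.0306403   0.06998122] [1.79958042e+02 9.55878669e-03 1.01513126e+02] [ 0.1765203   0.71550209 -2.36180299] 0.5992225458985356
```

View pics/s12.png

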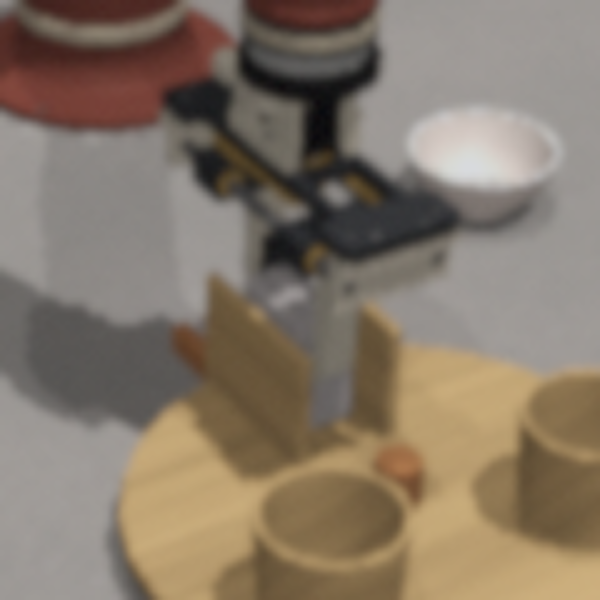

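The tin is between the walls and still carried by the gripper (−2.4 N). I'll lower the last 3 mm in 1 mm steps.

arm_command --plan '[0,0,-0.001,0,0,0,0,0,-0.002,0,0,0,0,0,-0.003,0,0,0,0,0,-0.003,0,0,0,0,0,-0.003,0,0,0]'

```text
clock: 22.9
tcp_pos: [0.4731, -0.0306, 0.0665]
orientation: [-180.0, -0.0, 101.5]
ft_force: [0.6, 0.8, -2.7]
gripper_width: 0.6
```

arm_command --plan '[0,0,-0.001,0,0,0,0,0,-0.002,0,0,0,0,0,-0.002,0,0,0,0,0,-0.002,0,0,0]'

```text
clock: 23.23
tcp_pos: [0.4733, -0.0306, 0.0661]
orientation: [180.0, 0.1, 101.5]
ft_force: [-2.1, 0.1, 11.6]
gripper_width: 0.598
```

```bash
python3 - <<'E'
from h import *
for i in range(4):
    s=get_state(); print(s["tcp_pos"],s["orientation"],s["ft_force"],s["gripper_width"]); 
    c=cap("scene") 
E
```

```text
[ 0.47334552 -0.0306179   0.06614101] [1.79981738e+02 6.84961377e-02 1.01519581e+02] [-2.11805225  0.0656626  11.64911523] 0.5982329078593459
[ 0.47330134 -0.03059154  0.06611661] [1.79986229e+02 6.77033892e-02 1.01524176e+02] [-2.45703031  0.20891386 10.54913036] 0.6009984483100199
[ 0.47332918 -0.03062543  0.06612041] [1.79983352e+02 6.84613073e-02 1.01521633e+02] [-1.80026196 -0.23356066 10.41493388] 0.603050038578687
[ 0.47331657 -0.03061221  0.0661246 ] [1.79984323e+02 6.84692560e-02 1.01528087e+02] [-2.74708762 -0.88412847 10.59065864] 0.598869354652947
```

The tin is on the deck. I'll ease off the pressure, then open.

arm_command --plan '[0,0,0.0015,0,0,0,0,0,0.0015,0,0,0,0,0,0.0015,0,0,0]'

```text
clock: 23.68
tcp_pos: [0.4734, -0.0306, 0.0662]
orientation: [180.0, -0.0, 101.5]
ft_force: [-0.6, -0.8, 1.6]
gripper_width: 0.602
```

arm_command --plan '[0,0,0,0,0,0,0,0,0,0,0,0,0,0,0,0,0,0,0,0,0,0,0,0,0,0,0,0,0,0,0,0,0,0,0,0,0,0,0,0,0,0]' --fingers 0

```text
clock: 24.27
tcp_pos: [0.4732, -0.0306, 0.0661]
orientation: [-180.0, -0.0, 101.5]
ft_force: [-0.2, -0.3, -0.0]
gripper_width: 0.99
```

arm_command --plan '[0,0,0.015,0,0,0,0,0,0.04,0,0,0,0,0,0.07,0,0,0,0,0,0.1,0,0,0,0,0,0.13,0,0,0,0,0.035,0.15,0,0,0,0,0.075,0.16,0,0,0,0,0.11,0.16,0,0,0,0,0.145,0.16,0,0,0,0,0.18,0.16,0,0,0,0,0.215,0.16,0,0,0,0,0.25,0.16,0,0,0,0,0.25,0.16,0,0,0,0,0.25,0.16,0,0,0]'

```text
clock: 25.43
tcp_pos: [0.4722, 0.222, 0.226]
orientation: [-180.0, -0.1, 101.8]
ft_force: [-0.2, -1.4, -0.1]
gripper_width: 0.998
```

```bash
python3 - <<'E'
from h import *
s=get_state(); print(s["tcp_pos"],s["clock"],s["gripper_width"])
c=cap("top","t13"); crop(c,"t13c",150,110,310,290,3.3)
c=cap("scene"); p=proj(c,[.48,-.03,.1])[0]; x,y=map(int,p); crop(c,"s13",x-60,y-60,x+60,y+60,5)
E
```

```text
[0.47220122 0.22195361 0.22601783] 25.4333 0.9983749478181335
```

View pics/t13c.png

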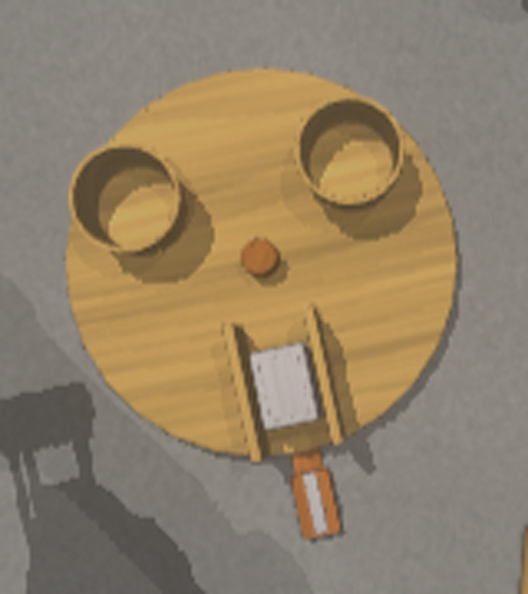

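View pics/s13.png

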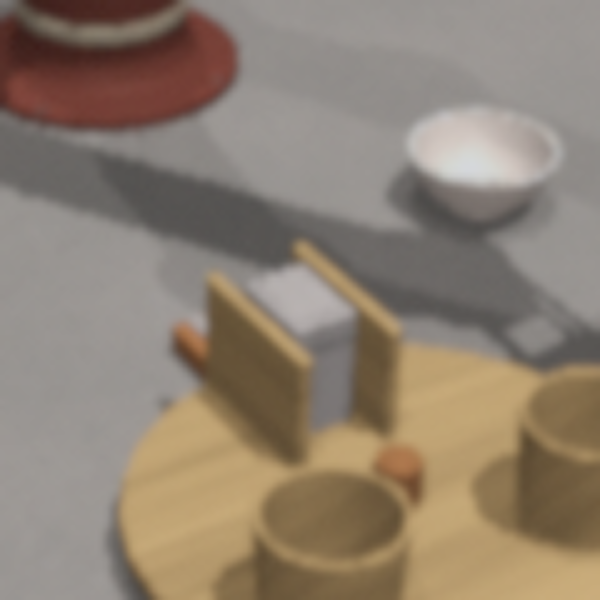

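The tin stands upright between the walls, its top at (285,386) in the crop. The cups are at the same pixels as after the first alignment, and the gripper is well clear. Handing in.

```bash
python3 - <<'E'
from ang import *
c=cap("top"); cups(c,(125,200),(350,153),150,110,3.3)
t=np.array([ray(c,(u+.5)/3.3-.5+150,(v+.5)/3.3-.5+110,.104)[:2] for u,v in [(250,352),(304,343),(319,419),(267,430)]]); print(t.mean(0))
print(arm.sign_off())
E
```

```text
[array([0.60548703, 0.08188517]), array([ 0.63859561, -0.0781645 ])] 0.16343828365999452 chord bay 191.68760222363846 mid bay 191.36300647398525 [np.float64(0.0983127205974033), np.float64(0.09883049798729676)]
[ 0.47215163 -0.03146388]
the job is handed in; nothing more can be done
None
```

All three steps are done and the job was handed in at about 25.5 s of the 72 s allowed. `sign_off` gives no verdict, so the outcome rests on my own checks.

- **Carousel:** I turned the deck about 175° with closed fingers in the bay, then lifted clear. The last picture shows the bay at about 191.5° and the pointer at about 192°, well inside the 7° limit.
- **Weighing:** I gripped the tin on its 40 mm width and set it on the pan until the wrist force was about 0 N. It stood alone there, upright with the pan sunk. The pan sank about 10 mm, which I inferred from tool height because the pan joint can't be read directly.
- **Stowing:** I regripped the tin by its ends and lowered it into the bay until it touched the deck. I briefly pressed down with about 13 N, eased off, then released and withdrew.
- **Final position:** The tin stands upright between the walls, its centre measured at (0.472, −0.031) m. My estimate of the bay centre is (0.4735, −0.030) m, so it is within about 2 mm.

**Disagreements:** Different measurements of the carousel axis and bay centre differed by 2 to 3 mm. The tin's top measured about 54 × 38 mm instead of 56 × 40 mm, probably because of its rounded edges. Neither affected the fit. I compared the other wares with their starting places only in a top view taken mid-job, and nothing looked moved. I did not measure them again at the end.

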